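Function check of the bench stop button

TASK

Check the test bench's stop station with the fingertips only, without gripping, lifting, shoving or ramming anything: press the mushroom stop button in until it latches and let go so that it stays in by itself; next push its wing bar round clockwise (seen from above) until the button springs back out, and let go; finally press the small flat reset button fully down and let it come back up. Leave the other things on the bench where they are.

Things in the scene. Friction and masses are not known exactly. Their poses are not given: they have to be found in the camera images.
- station: Stop station: a loose grey steel box on rubber feet, 130 (its x) x 200 (its y) x 60 mm high, about 2.4 kg, standing on the bench. Origin: centre of its underside; z up. The mushroom stop button is on its top at x = 0, y = +50 mm, the flat reset button at x = 0, y = -50 mm. The station should only be touched: it must not be lifted, tipped or slid about, and its buttons must not be pinched between the fingers.
- stop_top (a point): Centre of the top face of the stop button's wing bar, on the button's vertical axis, 106 mm above the bench when the button is out; moves down with the button and turns with it (its x axis runs along the bar, z up). The button: a black round mushroom head, 60 mm across, whose flat top is 18 mm below this point, with a straight wing bar standing on it across the middle: 58 mm long, 10 mm wide, rising 18 mm above the head. Untwisted, the bar lies along the station's x axis.
- stop_press (a joint): How far the stop button is in, m: 0 out, 0.010 hard stop. A spring pushes it out (about 3.5 N out, 7.5 N fully in); the latch adds a hump, so that about 12 to 14 N is needed at 3 to 5 mm, after which it gives way to the hard stop. Pressed beyond about 0.0075 with the bar untwisted the latch snaps in, and when let go the button stays in at about 0.0063. Works only downwards along the axis.
- stop_twist (a joint): Turn of the stop button's head and bar, rad: 0 at rest, grows clockwise seen from above, stop at 1.0. A weak spring (about 0.02 to 0.05 N m) turns it back to 0 when let go. With the button latched, turning it beyond about 0.6 frees the latch and the button jumps out by 6 mm. To turn it by pushing: on the end of the bar towards the station's +x push towards the station's -y, or on the other end towards +y.
- reset_top (a point): Centre of the top face of the reset button: a flat black cylinder 28 mm across in a round aluminium housing 44 mm across and 12 mm high; this point is 22 mm above the box top (82 mm above the bench) when out.
- reset_button (a joint): How far the reset button is in, m: 0 out, 0.006 fully down. It springs back; about 5 N for fully down.
- meter: Bystander: hand-held meter lying flat, 85 x 150 x 42 mm, origin at the centre of its underside.
- screwdriver: Bystander: screwdriver lying along its x axis, about 200 mm long, under 40 mm high, origin under its middle.
- heatsink: Bystander: finned aluminium heat sink, 80 x 60 x 36 mm, origin at the centre of its underside.
- spool: Bystander: steel-grey wire spool standing on end, 58 mm across, 48 mm high, origin at the centre of its underside.
Mind the look-alikes: they are no part of the job. Of the things that look like the station, the middle-sized one is meant.

How it is judged (in metres and radians):
On the way, in this order (a step that is already met when the one before it is completed fails the run):
1. the stop button is latched in (more than 5 mm), untwisted, with nothing of the robot on the station (value of joint stop_press above 0.005 m and value of joint stop_twist below 0.2 rad and contact force between each of the fingers, the arm and station below 0.3 N), for 0.2 s.
2. the stop button has been twisted and has sprung out (less than 1.5 mm in) (value of joint stop_press below 0.0015 m), for 0.2 s.
3. the reset button is fully down (more than 4.5 mm) with the stop button out and turned back (value of joint reset_button above 0.0045 m and value of joint stop_press below 0.0015 m and value of joint stop_twist below 0.15 rad), for 0.05 s.
At the end, for the whole second after the job is handed in: The stop button is out (within 1.5 mm) and turned back (within 0.15 rad), the reset button is up (within 1.5 mm), the station stands flat, still and within 30 mm of where it was, and each bystander is within 30 mm of where it was (value of joint each of stop_press, reset_button below 0.0015 m and value of joint stop_twist below 0.15 rad and angle between station's own z axis and vertical below 0.05 rad and linear speed of station below 0.02 m/s and distance of each of station, meter, screwdriver, heatsink, spool from where it was at the start of the episode below 0.03 m); the robot touches nothing.
It fails at once if the station is lifted by more than 8 mm or tipped by more than 0.15 rad (height (world z) of station above 0.008 m or angle between station's own z axis and vertical above 0.15 rad).
It fails at once if the station is shoved more than 30 mm (distance of station from where it was at the start of the episode above 0.03 m).
It fails at once if the station or its buttons are gripped or rammed: more than 38 N from the fingers (contact force between the fingers and station above 38 N).
It fails at once if the reset button is pressed while the stop button is in (value of joint each of reset_button, stop_press above 0.003 m).
It fails at once if a bystander is moved more than 30 mm (distance of any of meter, screwdriver, heatsink, spool from where it was at the start of the episode above 0.03 m).
It also fails if it takes over 45 s, if anything falls off the work surface, if the arm or the gripper's body presses on something with over 40 N, if the wrist force passes 120 N, or if a joint passes its speed limit or range.

ROBOT

A 6-joint arm with a two-finger parallel gripper is mounted at the origin on the work surface. World frame = base frame: x ahead of the robot, y to its left, z up, the work surface at z = 0. Lengths are in mm, angles in rad, forces in N, time in s.
With the tool pointing down it reaches from about 425 to 950 mm from the base axis. Payload 3.5 kg.
Tool frame: the origin (TCP) lies between the finger pads; the fingertips stand 17 mm ahead of it and the grasp point (between the pads) lies 2 mm behind it (manip.tip_reach is the distance from the TCP to the fingertips, in mm); z points along the fingers, y is the direction in which the jaws open and shut (so a half turn about z gives the same grasp; the last joint's range is limited). The gripper opens to 85 mm and grips with 20 to 120 N. Pads are 22 mm wide; open, the fingers measure 114 mm over their backs; the gripper's body (76 mm by 85 mm) begins 54 mm behind the grasp point. The pads swing forward as they close: fully open they stand 13 mm farther back than shut.
Start: joints at [-1.26, 0.286, 1.577, -0, 1.279, -0.15], TCP at [300.169, -604.57, 248.325] pointing down, gripper open.
Joint ranges: [-2.77, 2.77], [-0.9, 2.22], [0.21, 2.48], [-1.53, 4.67], [0.24, 2.81], [-2.84, 2.84]. Speed limits (rad/s): [2.79, 2.79, 3.14, 3.14, 3.14, 3.14].

INTERFACE

Orientations are given as a rotation vector (axis times angle).
In Python, from station import get_state, grab_frame, calibration, manip gives the robot as it stands. The module is installed in compiled form; this text tells all that it offers.
- The arm moves only by the tool arm_command, never from a script. Its argument "plan" is a list of rows, each a list of 4 numbers: the shift along the tool's x, y, z in mm, then the turn about the tool's z in degrees. A call has 1 to 12 rows; each row is the pose to reach, as a shift and turn from the pose measured when the call began, along the tool's axes at that moment; what a row does not reach only later rows make up. A row lasts 1/10 s, in which the tool goes at most 50 mm and 8.59 degrees, less where a joint would pass 70% of its speed; a pose out of reach is approached as far as the arm can. A call with a gripper value outside its range is refused whole. "grip" is the opening, from -1 (shut) to 1 (fully open), set as the call begins (left out, the last holds). The fingers move at their own pace and stop on an object; "grip_force" is the grip in N (left out, the last holds). Time passes only in rows, so rows that repeat a pose let the fingers close. It gives the time, the measured TCP pose, the force and the opening at its end, in the units of the state.
- get_state(): the state, without advancing time (a new reading comes with each control period).
- grab_frame(name): name is "side" or "top"; returns the picture (480x640x3 uint8, red, green, blue); there is no depth.
- calibration(name): a dict with "fx", "fy", "cx", "cy" (pixels), "T" (4x4, takes a point from camera to world coordinates). Camera axes: x right, y down, z forward; pixel columns grow to the right and rows downward; lengths in mm; the calibration is good to about 2 mm. A picture is of the moment at which its call begins. calibration takes no time and is no camera call.
- manip.hand_in(): hands the job in, once; it reports no verdict.
The state is a dict: "time_s": time; "qpos": joint angles; "dq": joint speeds; "tau": joint torques, N m; "ee_pos": TCP position; "tcp_rot": TCP orientation; "force": force on the tool from outside, world axes, zero at the start; "moment": the same for the moment, N m; "grip_width": opening from 0.0 (shut) to 1.0 (fully open).
Only numpy, scipy, OpenCV 4.12 (cv2) and the standard library are available. Lean on these libraries where they do the work, as an engineer would, in place of code of your own. Each camera call takes 0.05 s, during which the arm holds its last target.

## Working session

There is one attempt and no reset: what is moved stays moved. The work goes in short steps, Python scripts to look and compute and a tool call to move; the robot and the scene stay as the last step left them, time stands still between calls to the robot, and variables do not carry over. Pictures are saved under pics/ and viewed, and the job is handed in when it is done.

Besides the shell and the picture viewer there is one more tool, called by a JSON object that holds its "method" and its "body". arm_command: Moves the arm, as the interface text tells. Its arguments: {"type":"object","properties":{"plan":{"type":"array","items":{"type":"array","items":{"type":"number"}}},"grip":{"type":"number"},"grip_force":{"type":"number"}},"required":["plan"]}

```bash
mkdir -p pics; python3 - <<'E'
from station import *
import cv2
for n in("top","side"):
    cv2.imwrite(f"pics/{n}0.png",grab_frame(n)[:,:,::-1]); c=calibration(n); print(n,c)
print(get_state())
E
```

```text
top {'fx': 491.65058485994336, 'fy': 491.65058485994336, 'cx': 324.30566297697555, 'cy': 237.45713022991046, 'T': array([[-2.50914044e-02, -9.97682267e-01,  6.32496318e-02,
         4.94237504e+02],
       [-9.99646841e-01,  2.44861996e-02, -1.03256878e-02,
         6.26761024e+01],
       [ 8.75301248e-03, -6.34863806e-02, -9.97944319e-01,
         1.12286182e+03],
       [ 0.00000000e+00,  0.00000000e+00,  0.00000000e+00,
         1.00000000e+00]])}
side {'fx': 516.5216734705689, 'fy': 516.5216734705689, 'cx': 316.8089995141513, 'cy': 239.33725220031548, 'T': array([[ 9.55681928e-01, -2.16856776e-01,  1.99111002e-01,
         4.02013513e+02],
       [-2.93927742e-01, -6.64485742e-01,  6.87069998e-01,
        -6.26539034e+02],
       [-1.66893627e-02, -7.15144627e-01, -6.98777237e-01,
         7.98177048e+02],
       [ 0.00000000e+00,  0.00000000e+00,  0.00000000e+00,
         1.00000000e+00]])}
{'time_s': 0.1, 'qpos': array([-1.25993462e+00,  2.87098309e-01,  1.57806498e+00,  9.73208705e-06,
        1.27857249e+00, -1.49984250e-01]), 'dq': array([-0.00040805, -0.00250799, -0.00261398, -0.00132227, -0.00025526,
       -0.00075038]), 'tau': array([ 5.33650073e-04, -4.07297802e+01, -2.93696523e+01, -1.54695990e-04,
        3.45179738e-03, -1.09683569e-06]), 'ee_pos': array([ 300.03976299, -604.01891721,  247.05267845]), 'tcp_rot': array([-3.05648052e+00, -7.17013926e-01,  2.55735996e-04]), 'force': array([-0.82186882, -0.94852088,  0.21895071]), 'moment': array([0.01074456, 0.01677945, 0.03790239]), 'grip_width': 1.002556425399282}
```

View pics/top0.png

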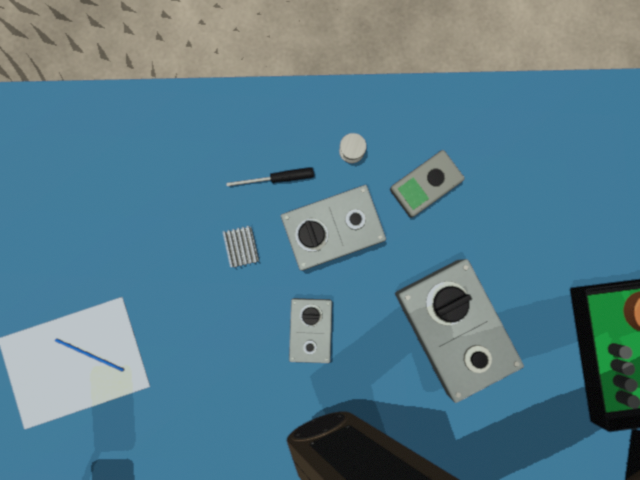

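View pics/side0.png

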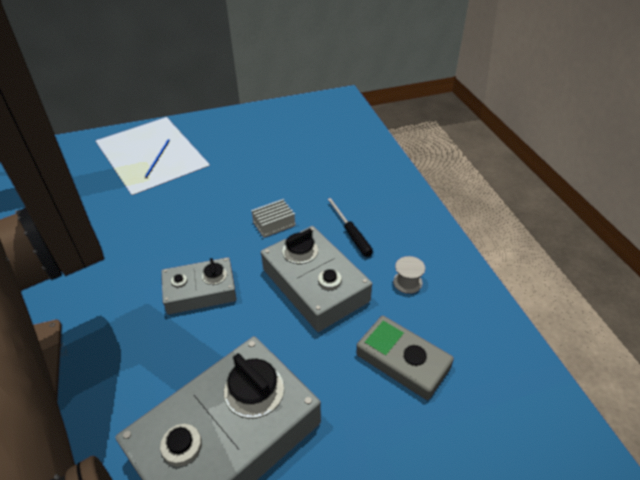

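The top view shows three station look-alikes: one at (333,228), a small one at (311,331) and a large one at (460,330). The middle-sized one should be the one at (333,228), with its mushroom at (312,235) and its reset button at (355,219). I'll check this by measuring sizes and viewing a crop.

```bash
cat > h.py <<'E'
import numpy as np, cv2
from station import *
def ray(n,u,v):
    c=calibration(n);T=c["T"];d=T[:3,:3]@np.array([(u-c["cx"])/c["fx"],(v-c["cy"])/c["fy"],1]);return T[:3,3],d
def onz(n,u,v,z):
    o,d=ray(n,u,v);return o+d*(z-o[2])/d[2]
def proj(n,p):
    c=calibration(n);T=c["T"];q=T[:3,:3].T@(np.array(p)-T[:3,3]);return c["fx"]*q[0]/q[2]+c["cx"],c["fy"]*q[1]/q[2]+c["cy"]
def tri(a,b):
    (o1,d1),(o2,d2)=a,b
    s=np.linalg.lstsq(np.c_[d1,-d2],o2-o1,rcond=None)[0];p=o1+d1*s[0];q=o2+d2*s[1];return (p+q)/2,np.linalg.norm(p-q)
E
python3 - <<'E'
from h import *
im=cv2.imread("pics/top0.png");hsv=cv2.cvtColor(im,cv2.COLOR_BGR2HSV)
gray=((hsv[:,:,1]<60)&(hsv[:,:,2]>90)).astype(np.uint8)
cs,_=cv2.findContours(gray,cv2.RETR_EXTERNAL,cv2.CHAIN_APPROX_NONE)
for c in cs:
    if cv2.contourArea(c)<1000: continue
    r=cv2.minAreaRect(c);b=cv2.boxPoints(r);P=np.array([onz("top",*p,60) for p in b])
    print(r, [np.linalg.norm(P[i]-P[i-1]).round() for i in range(2)]);
    if abs(r[0][0]-333)<15 and abs(r[0][1]-228)<15: print(P.round(1),P.mean(0))
m=(hsv[:,:,2]<65).astype(np.uint8)
for (x,y,z) in((312,235,88),(355,219,82)):
    n,l,s,ce=cv2.connectedComponentsWithStats(m)
    for i in range(1,n):
        if np.hypot(*(ce[i]-(x,y)))<12 and s[i][4]>20: print("dark",s[i],ce[i],onz("top",*ce[i],z))
a=cv2.resize(im[180:280,270:400],None,fx=6,fy=6,interpolation=cv2.INTER_CUBIC)
cv2.imwrite("pics/crop1.png",a)
s=cv2.imread("pics/side0.png")
cv2.imwrite("pics/crop2.png",cv2.resize(s[215:335,250:380],None,fx=5,fy=5,interpolation=cv2.INTER_CUBIC))
E
```

```text
((310.2913513183594, 330.2597351074219), (40.97724533081055, 63.33150100708008), 1.9091522693634033) [np.float64(87.0), np.float64(134.0)]
((72.90000915527344, 362.6999816894531), (94.86832427978516, 134.71302795410156), 71.56504821777344) [np.float64(200.0), np.float64(283.0)]
((460.850341796875, 330.1312255859375), (123.428466796875, 78.51536560058594), 62.46802520751953) [np.float64(260.0), np.float64(171.0)]
((332.8699951171875, 227.21640014648438), (59.8549690246582, 91.68289947509766), 70.27772521972656) [np.float64(130.0), np.float64(200.0)]
[[613.9 147.4  60. ]
 [677.2 -42.1  60. ]
 [553.  -82.2  60. ]
 [490.8 106.3  60. ]] [583.70238596  32.35298724  60.        ]
((427.4119873046875, 182.683349609375), (37.55781555175781, 65.57198333740234), 54.24611282348633) [np.float64(82.0), np.float64(145.0)]
((319.5, 40.5), (81.0, 639.0), 90.0) [np.float64(184.0), np.float64(1428.0)]
dark [299 221  26  26 520] [311.20769231 233.87307692] [568.07913254  79.40376926  88.        ]
dark [351 214  10  10  83] [355.25301205 218.48192771] [599.03649655 -14.94244116  82.        ]
```

View pics/crop1.png

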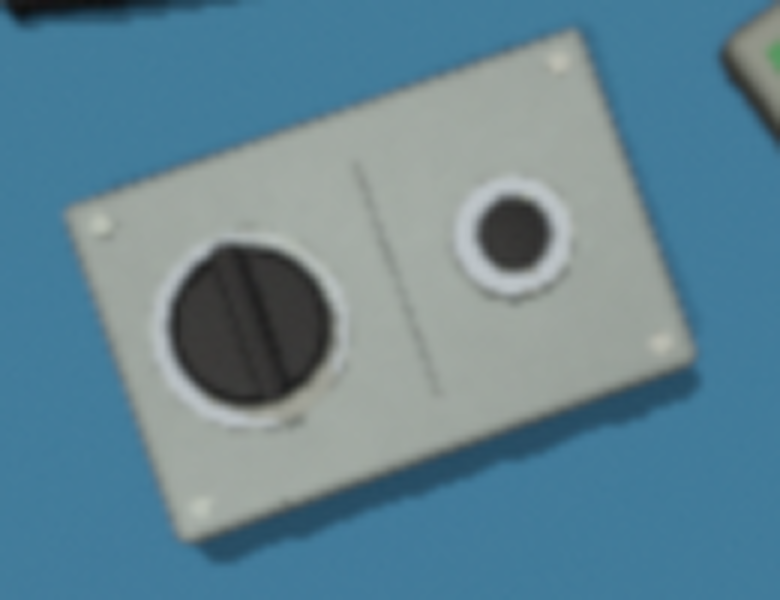

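View pics/crop2.png

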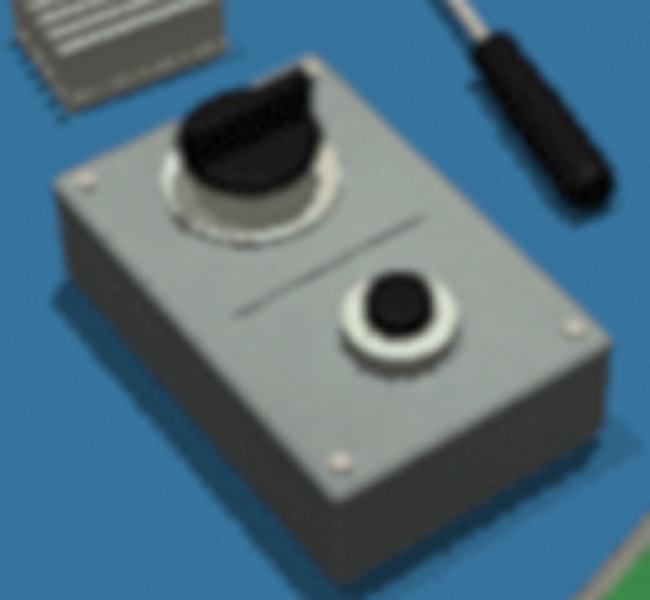

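Box (333,228) measures 130 × 200 mm at z = 60, so it is the station. The small one at (311,331) measures 87 × 134 and the large one at (460,330) measures 171 × 260. The crop shows the mushroom with its bar along station x and the reset button alongside. The station yaw is about 18.4°. The button positions agree with the box geometry: stop at (568,79.6), reset at (599.3,-15).

```bash
cat >> h.py <<'E'
from scipy.spatial.transform import Rotation as R
YAW=np.arctan2(.316,.948); SX=np.array([.9487,.3162,0]);SY=np.array([-.3162,.9487,0])
STOP=np.array([568,79.6,0.]);RES=np.array([599.3,-15,0.])
def st():
    s=get_state();Rm=R.from_rotvec(s["tcp_rot"]).as_matrix();e=s["ee_pos"]
    yaw=np.arctan2(Rm[1,0],Rm[0,0]);d=e-STOP
    print("t",s["time_s"],"tcp",e.round(2),"tip z",round(e[2]-17,2),"yaw",round(np.degrees(yaw),2),"tilt",np.degrees(np.arccos(-Rm[2,2])).round(2),"F",s["force"].round(2),"stn-rel stop x,y",round(d@SX,2),round(d@SY,2),"grip",round(s["grip_width"],3))
    return e,Rm,yaw
def go(tgt):
    e,Rm,yaw=st();print("shift",(Rm.T@(np.array(tgt)-e)).round(2),"turn",np.degrees(yaw-YAW).round(2))
E
python3 -c "
from h import *
go([568,79.6,200])"
```

```text
t 0.1 tcp [ 300.04 -604.02  247.05] tip z 230.05 yaw 26.4 tilt 0.12 F [-0.82 -0.95  0.22] stn-rel stop x,y -470.37 -563.82 grip 1.003
shift [ 544.   -493.04   48.28] turn 7.97
```

{"method": "arm_command", "body": {"plan": [[30,-27,0,1],[64,-58,0,2],[98,-89,0,3],[132,-120,0,4],[166,-150,0,5],[200,-181,0,6],[234,-212,0,7],[268,-243,0,8],[302,-274,0,8],[336,-305,0,8],[370,-335,0,8],[404,-366,0,8]], "grip": -1}}

```text
time_s: 1.3
ee_pos: [499.2, -94.7, 247.7]
tcp_rot: [-3.099, -0.502, 0.001]
force: [0.5, -0.5, -0.1]
grip_width: -0.003
```

```bash
python3 -c "
from h import *
go([568,79.6,160])"
```

```text
t 1.3 tcp [499.23 -94.67 247.69] tip z 230.69 yaw 18.39 tilt 0.13 F [ 0.5  -0.46 -0.09] stn-rel stop x,y -120.34 -143.58 grip -0.003
shift [ 120.26 -143.47   87.99] turn -0.04
```

{"method": "arm_command", "body": {"plan": [[26,-31,0,0],[52,-62,0,0],[78,-93,10,0],[100,-120,30,0],[112,-135,50,0],[120,-143,70,0],[120,-143.5,88,0],[120,-143.5,88,0],[120,-143.5,88,0]]}}

```text
time_s: 2.2
ee_pos: [567.4, 79.5, 159.7]
tcp_rot: [-3.099, -0.502, 0.003]
force: [0.6, 0.8, -0.0]
grip_width: -0.003
```

```bash
python3 - <<'E'
from h import *
go([568,79.6,126])
for n in("top","side"):
    im=grab_frame(n)[:,:,::-1]; u,v=map(int,proj(n,[568,79.6,106]))
    cv2.imwrite(f"pics/{n}1.png",cv2.resize(im[v-60:v+60,u-70:u+70],None,fx=5,fy=5,interpolation=cv2.INTER_CUBIC))
E
```

```text
t 2.2 tcp [567.41  79.51 159.67] tip z 142.67 yaw 18.39 tilt 0.17 F [ 0.64  0.83 -0.03] stn-rel stop x,y -0.59 0.1 grip -0.003
shift [ 0.63  0.19 33.67] turn -0.04
```

View pics/side1.png

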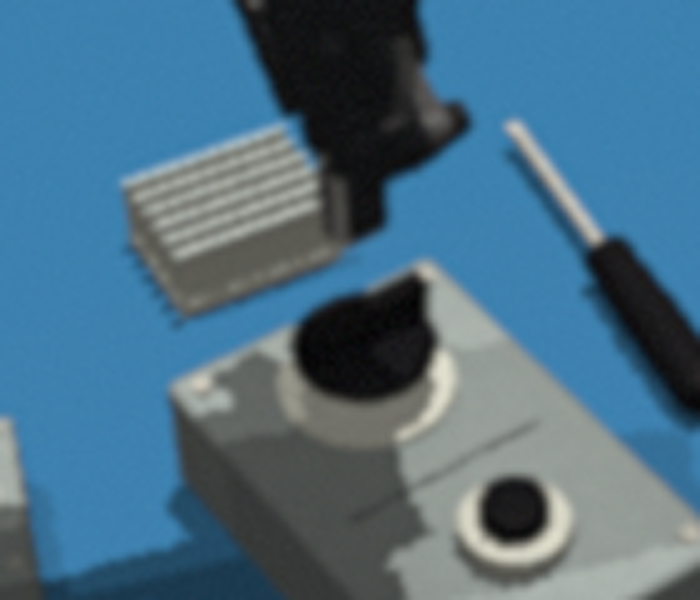

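View pics/top1.png

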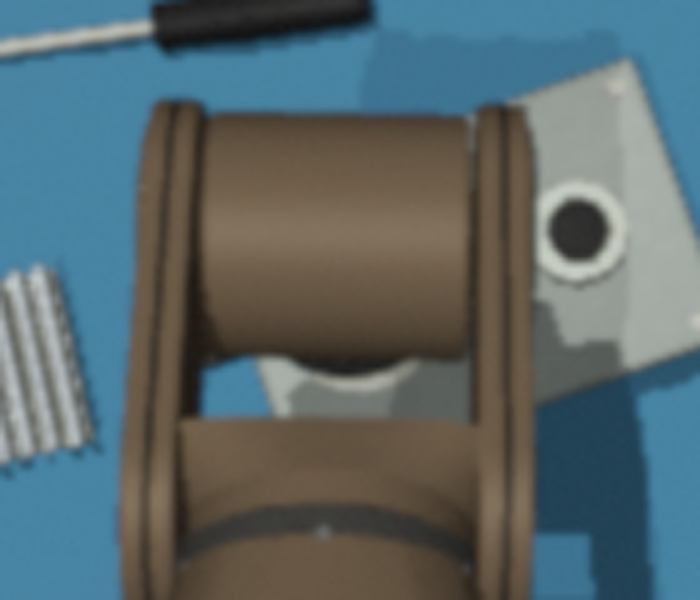

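The side crop shows the closed tips at about (350,225), in line above the bar. I'll descend to just above it and press in small steps.

{"method": "arm_command", "body": {"plan": [[0.3,0,15,0],[0.6,0,28,0],[0.6,0,33,0],[0.6,0,35,0],[0.6,0,35,0]]}}

```text
time_s: 2.8
ee_pos: [568.7, 79.5, 125.6]
tcp_rot: [-3.099, -0.501, -0.001]
force: [0.4, -0.8, 0.5]
grip_width: 0.003
```

```bash
python3 -c "
from h import *
go([568,79.6,114])"
```

```text
t 2.8 tcp [568.72  79.45 125.63] tip z 108.63 yaw 18.36 tilt 0.12 F [ 0.4  -0.84  0.5 ] stn-rel stop x,y 0.63 -0.37 grip 0.003
shift [-0.64 -0.34 11.63] turn -0.07
```

{"method": "arm_command", "body": {"plan": [[-0.3,0,1,0],[-0.6,0,2,0],[-0.6,0,3,0],[-0.6,0,4,0],[-0.6,0,5,0],[-0.6,0,6,0],[-0.6,0,7,0],[-0.6,0,7,0]]}}

```text
time_s: 3.6
ee_pos: [568.5, 79.3, 120.2]
tcp_rot: [-3.1, -0.501, -0.001]
force: [-3.4, -0.7, 7.2]
grip_width: 0.001
```

```bash
python3 -c "
from h import *
go([568,79.6,114])"
```

```text
t 3.6 tcp [568.54  79.28 120.16] tip z 103.16 yaw 18.37 tilt 0.11 F [-3.35 -0.74  7.2 ] stn-rel stop x,y 0.41 -0.47 grip 0.001
shift [-0.42 -0.46  6.16] turn -0.06
```

{"method": "arm_command", "body": {"plan": [[0,0,2,0],[0,0,3,0],[0,0,4,0],[0,0,5,0],[0,0,6,0],[0,0,7,0],[0,0,7,0]]}}

```text
time_s: 4.3
ee_pos: [569.1, 79.3, 114.4]
tcp_rot: [-3.1, -0.501, -0.003]
force: [-1.8, -0.5, 6.4]
grip_width: -0.005
```

```bash
python3 -c "
from h import *
go([568,79.6,114])"
```

```text
t 4.3 tcp [569.07  79.33 114.4 ] tip z 97.4 yaw 18.38 tilt 0.14 F [-1.82 -0.53  6.39] stn-rel stop x,y 0.93 -0.59 grip -0.005
shift [-0.94 -0.59  0.39] turn -0.06
```

The button is in about 8.6 mm. I'll press slightly further to be sure it latches, then lift off.

{"method": "arm_command", "body": {"plan": [[0,0,2,0],[0,0,3,0],[0,0,3,0]]}}

```text
time_s: 4.6
ee_pos: [569.2, 79.3, 113.0]
tcp_rot: [-3.1, -0.502, -0.002]
force: [-3.9, -0.5, 8.6]
grip_width: -0.002
```

```bash
python3 -c "
from h import *
go([568,79.6,114])"
```

```text
t 4.6 tcp [569.22  79.35 112.98] tip z 95.98 yaw 18.39 tilt 0.11 F [-3.9  -0.52  8.57] stn-rel stop x,y 1.08 -0.63 grip -0.002
shift [-1.08 -0.63 -1.02] turn -0.04
```

The button is at the hard stop (tip z 96). Now I'll lift off and move to the +x end on the +y side.

{"method": "arm_command", "body": {"plan": [[0,0,-6,0],[0,0,-14,0],[0,0,-25,0],[0,0,-25,0],[8,-10,-25,0],[16,-20,-25,0],[20,-25,-25,0],[20,-25,-25,0]]}}

```text
time_s: 5.4
ee_pos: [580.3, 110.7, 137.5]
tcp_rot: [-3.099, -0.505, -0.001]
force: [0.1, 0.0, 0.0]
grip_width: -0.0
```

```bash
python3 - <<'E'
from h import *
st()
n="side"
im=grab_frame(n)[:,:,::-1]; u,v=map(int,proj(n,[568,79.6,106]))
cv2.imwrite(f"pics/{n}2.png",cv2.resize(im[v-60:v+60,u-70:u+70],None,fx=5,fy=5,interpolation=cv2.INTER_CUBIC))
E
```

```text
t 5.4 tcp [580.33 110.66 137.53] tip z 120.53 yaw 18.5 tilt 0.1 F [0.14 0.03 0.04] stn-rel stop x,y 21.52 25.56 grip -0.0
```

View pics/side2.png

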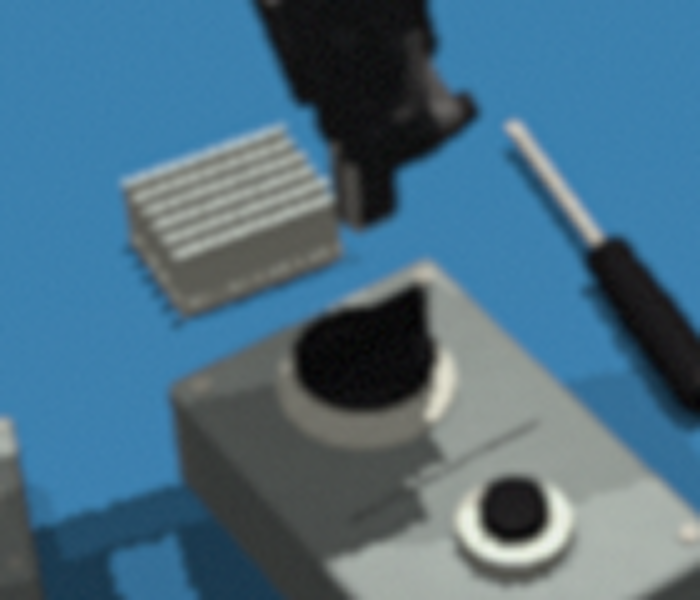

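The bar now sits lower than before the press, so it stayed latched. The tips are in the air beside it. I'll go down to tip z of about 91, which clears the head even after it springs out, and then push towards -y in steps.

{"method": "arm_command", "body": {"plan": [[0,0,10,0],[0,0,20,0],[0,0,27,0],[0,0,29,0],[0,0,29,0]]}}

```text
time_s: 5.95
ee_pos: [579.7, 110.0, 107.6]
tcp_rot: [-3.099, -0.503, 0.002]
force: [0.0, -0.3, 0.0]
grip_width: -0.006
```

```bash
python3 -c "
from h import *
st()"
```

```text
t 5.95 tcp [579.71 109.97 107.6 ] tip z 90.6 yaw 18.45 tilt 0.12 F [ 0.05 -0.31  0.05] stn-rel stop x,y 20.71 25.11 grip -0.006
```

{"method": "arm_command", "body": {"plan": [[0.5,2,-0.5,0],[0.5,4,-0.5,0],[0.5,6,-0.5,0],[0.5,8,-0.5,0],[0.5,10,-0.5,0],[0.5,12,-0.5,0],[0.5,12,-0.5,0]]}}

```text
time_s: 6.65
ee_pos: [584.4, 99.1, 108.4]
tcp_rot: [-3.099, -0.503, -0.0]
force: [0.1, 3.4, 0.9]
grip_width: 0.002
```

```bash
python3 - <<'E'
from h import *
st()
n="side"
im=grab_frame(n)[:,:,::-1]; u,v=map(int,proj(n,[568,79.6,106]))
cv2.imwrite(f"pics/{n}3.png",cv2.resize(im[v-60:v+60,u-70:u+70],None,fx=5,fy=5,interpolation=cv2.INTER_CUBIC))
E
```

```text
t 6.65 tcp [584.35  99.12 108.38] tip z 91.38 yaw 18.44 tilt 0.14 F [0.14 3.44 0.89] stn-rel stop x,y 21.69 13.34 grip 0.002
```

View pics/side3.png

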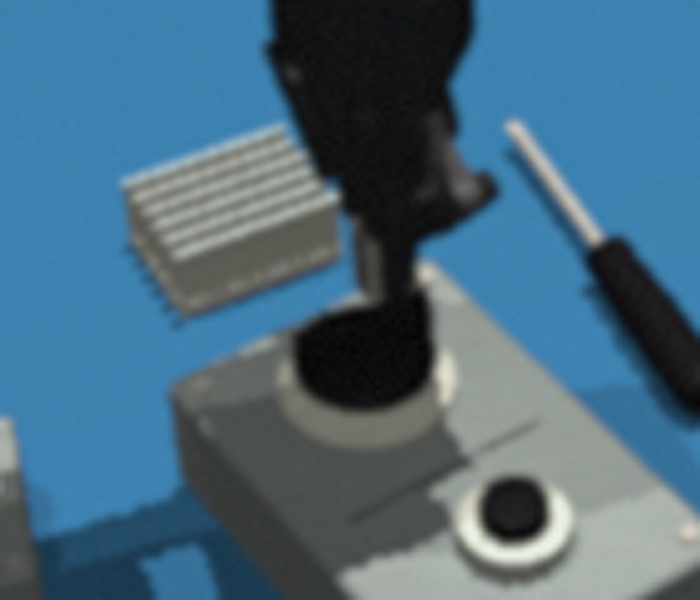

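The tips now touch the bar, with about 3.4 N. I'll keep pushing.

{"method": "arm_command", "body": {"plan": [[0,1.5,0,0],[0,3,0,0],[0,4.5,0,0],[0,6,0,0],[0,7,0,0],[0,8,0,0],[0,8,0,0]]}}

```text
time_s: 7.4
ee_pos: [587.6, 91.0, 109.1]
tcp_rot: [-3.1, -0.503, -0.003]
force: [1.5, 2.5, 3.7]
grip_width: 0.004
```

```bash
python3 - <<'E'
from h import *
st()
n="side"
im=grab_frame(n)[:,:,::-1]; u,v=map(int,proj(n,[568,79.6,106]))
cv2.imwrite(f"pics/{n}4.png",cv2.resize(im[v-60:v+60,u-70:u+70],None,fx=5,fy=5,interpolation=cv2.INTER_CUBIC))
E
```

```text
t 7.4 tcp [587.56  91.01 109.1 ] tip z 92.1 yaw 18.45 tilt 0.12 F [1.51 2.48 3.72] stn-rel stop x,y 22.17 4.64 grip 0.004
```

View pics/side4.png

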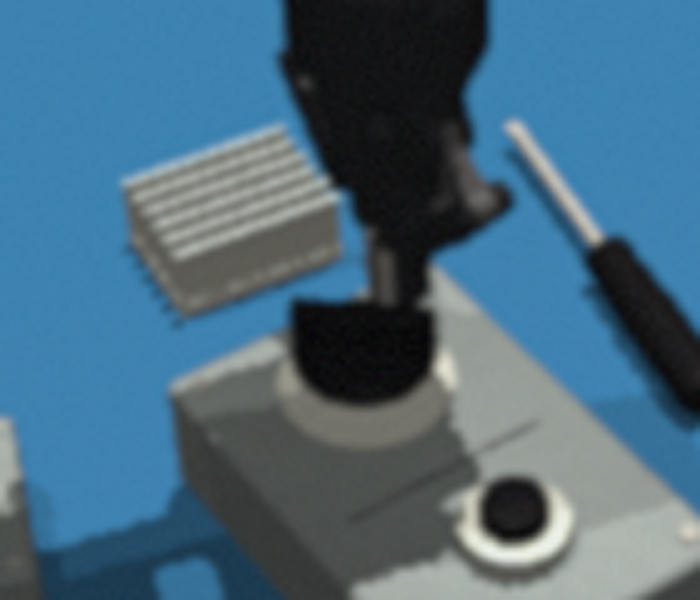

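The bar has turned a good way, and an upward force of 3.7 N suggests it may already be out. I'll push a little further to be sure.

{"method": "arm_command", "body": {"plan": [[0,1.5,0,0],[0,3,0,0],[0,4,0,0],[0,5,0,0],[0,5,0,0]]}}

```text
time_s: 7.95
ee_pos: [588.6, 86.2, 108.4]
tcp_rot: [-3.099, -0.503, -0.0]
force: [-0.3, 3.3, -0.8]
grip_width: -0.004
```

```bash
python3 - <<'E'
from h import *
st()
n="side"
im=grab_frame(n)[:,:,::-1]; u,v=map(int,proj(n,[568,79.6,106]))
cv2.imwrite(f"pics/{n}5.png",cv2.resize(im[v-60:v+60,u-70:u+70],None,fx=5,fy=5,interpolation=cv2.INTER_CUBIC))
E
```

```text
t 7.95 tcp [588.64  86.22 108.39] tip z 91.39 yaw 18.44 tilt 0.09 F [-0.28  3.31 -0.75] stn-rel stop x,y 21.67 -0.24 grip -0.004
```

View pics/side5.png

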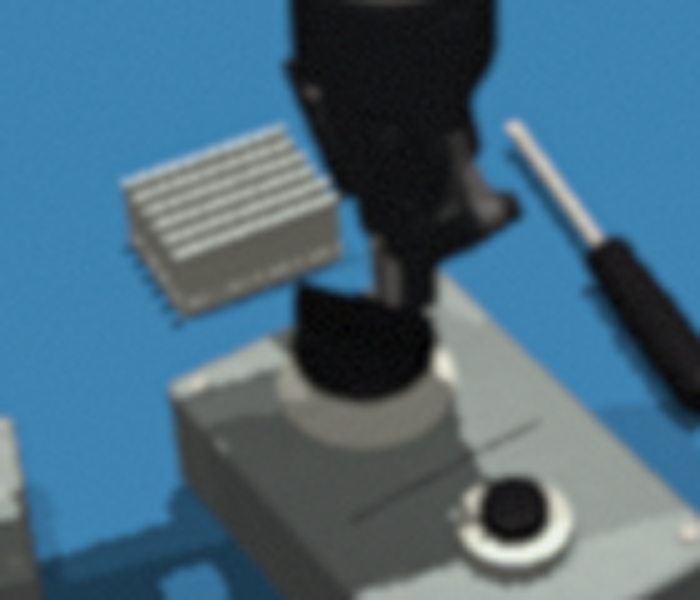

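The bar has turned past 0.6 rad and the head looks raised. I'll back off along +y and lift.

{"method": "arm_command", "body": {"plan": [[0,-4,0,0],[0,-8,0,0],[0,-13,0,0],[0,-18,0,0],[0,-23,0,0],[0,-28,0,0],[0,-30,-10,0],[0,-30,-25,0],[0,-30,-40,0],[0,-30,-50,0]]}}

```text
time_s: 9.0
ee_pos: [580.4, 114.5, 161.6]
tcp_rot: [-3.1, -0.503, -0.007]
force: [0.2, -0.0, -0.1]
grip_width: 0.001
```

```bash
python3 - <<'E'
from h import *
go([599.3,-15,140])
n="side"
im=grab_frame(n)[:,:,::-1]; u,v=map(int,proj(n,[568,79.6,106]))
cv2.imwrite(f"pics/{n}6.png",cv2.resize(im[v-60:v+60,u-70:u+70],None,fx=5,fy=5,interpolation=cv2.INTER_CUBIC))
E
```

```text
t 9.0 tcp [580.38 114.55 161.58] tip z 144.58 yaw 18.44 tilt 0.25 F [ 0.21 -0.03 -0.06] stn-rel stop x,y 22.8 29.24 grip 0.001
shift [-23.12 128.88  21.46] turn 0.0
```

View pics/side6.png

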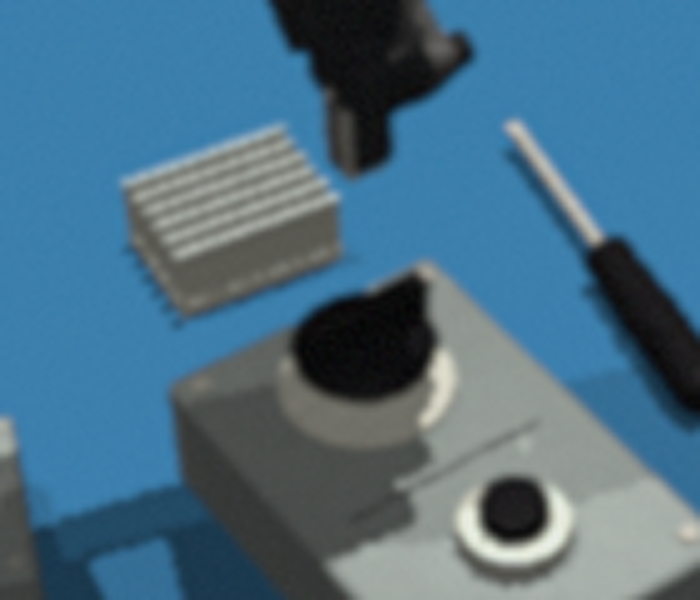

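In this crop the bar tip is back at row 272, as in the "out" picture (it was at 285 when latched). The bar is untwisted and the station hasn't moved. Next is the reset button.

{"method": "arm_command", "body": {"plan": [[-4,25,0,0],[-9,55,0,0],[-15,85,0,0],[-20,110,0,0],[-23,125,5,0],[-23,129,15,0],[-23,129,21.5,0],[-23,129,21.5,0]]}}

```text
time_s: 9.85
ee_pos: [599.0, -13.9, 139.2]
tcp_rot: [-3.099, -0.504, -0.005]
force: [-0.5, 0.2, 0.3]
grip_width: -0.0
```

```bash
python3 - <<'E'
from h import *
go([599.3,-15,101])
n="side"
im=grab_frame(n)[:,:,::-1]; u,v=map(int,proj(n,[599,-15,82]))
cv2.imwrite(f"pics/{n}7.png",cv2.resize(im[v-60:v+60,u-70:u+70],None,fx=5,fy=5,interpolation=cv2.INTER_CUBIC))
E
```

```text
t 9.85 tcp [598.96 -13.89 139.21] tip z 122.21 yaw 18.47 tilt 0.22 F [-0.46  0.2   0.33] stn-rel stop x,y -0.19 -98.49 grip -0.0
shift [-0.15  1.23 38.21] turn 0.04
```

View pics/side7.png

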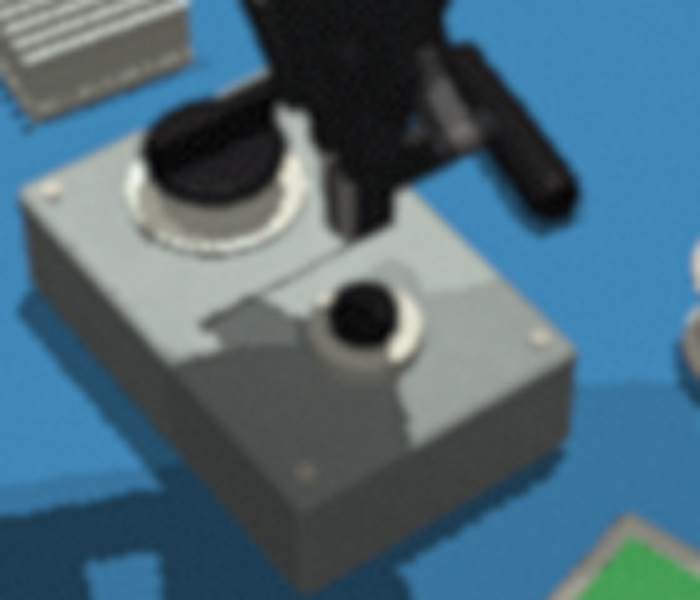

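The tips line up over the reset button, which is at (365,315). I'll descend and then press in steps.

{"method": "arm_command", "body": {"plan": [[0,0.6,15,0],[0,1.2,30,0],[0,1.2,36,0],[0,1.2,38,0],[0,1.2,40,0],[0,1.2,41.5,0],[0,1.2,43,0],[0,1.2,44.5,0],[0,1.2,46,0],[0,1.2,47,0],[0,1.2,47,0]]}}

```text
time_s: 11.0
ee_pos: [600.2, -14.9, 93.5]
tcp_rot: [-3.099, -0.505, -0.008]
force: [-1.7, 0.5, 4.6]
grip_width: -0.0
```

```bash
python3 -c "
from h import *
st()"
```

```text
t 11.0 tcp [600.24 -14.89  93.54] tip z 76.54 yaw 18.5 tilt 0.29 F [-1.73  0.52  4.59] stn-rel stop x,y 0.71 -99.84 grip -0.0
```

It's in about 5.5 mm. I'll press a little more to reach the bottom, then release and lift clear.

{"method": "arm_command", "body": {"plan": [[0,0,2,0],[0,0,3,0],[0,0,3,0]]}}

```text
time_s: 11.3
ee_pos: [600.4, -14.9, 92.9]
tcp_rot: [-3.099, -0.505, -0.006]
force: [-6.1, 1.3, 13.9]
grip_width: -0.002
```

```bash
python3 -c "
from h import *
st()"
```

```text
t 11.3 tcp [600.4  -14.91  92.91] tip z 75.91 yaw 18.52 tilt 0.23 F [-6.13  1.32 13.95] stn-rel stop x,y 0.86 -99.91 grip -0.002
```

{"method": "arm_command", "body": {"plan": [[0,0,-4,0],[0,0,-10,0],[0,0,-25,0],[0,0,-50,0],[0,0,-80,0],[0,0,-110,0],[-30,20,-130,0],[-70,40,-130,0],[-110,60,-130,0],[-110,60,-130,0],[-110,60,-130,0]]}}

```text
time_s: 12.4
ee_pos: [514.5, -107.7, 223.0]
tcp_rot: [-3.1, -0.502, -0.008]
force: [0.8, 0.4, 0.7]
grip_width: 0.004
```

```bash
python3 - <<'E'
from h import *
st()
for n in("top","side"): cv2.imwrite(f"pics/{n}8.png",grab_frame(n)[:,:,::-1])
a=cv2.imread("pics/side0.png");b=cv2.imread("pics/side8.png")
cv2.imwrite("pics/cmp.png",np.vstack([cv2.resize(i[215:335,240:400],None,fx=5,fy=2.5*2,interpolation=cv2.INTER_CUBIC)[:300*2:1] for i in(a,b)])[::2,::2])
E
```

```text
t 12.4 tcp [ 514.52 -107.7   222.97] tip z 205.97 yaw 18.4 tilt 0.3 F [0.78 0.39 0.71] stn-rel stop x,y -109.96 -160.78 grip 0.004
```

View pics/cmp.png

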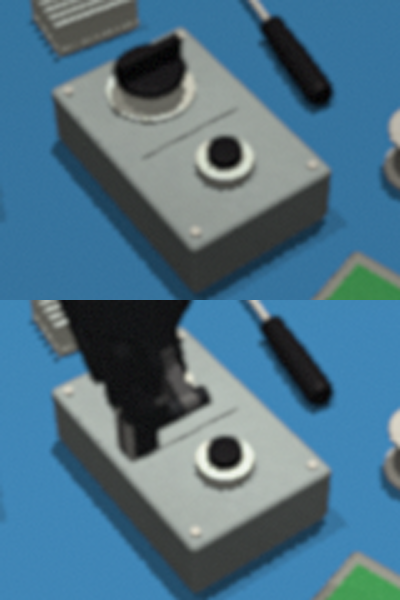

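View pics/top8.png

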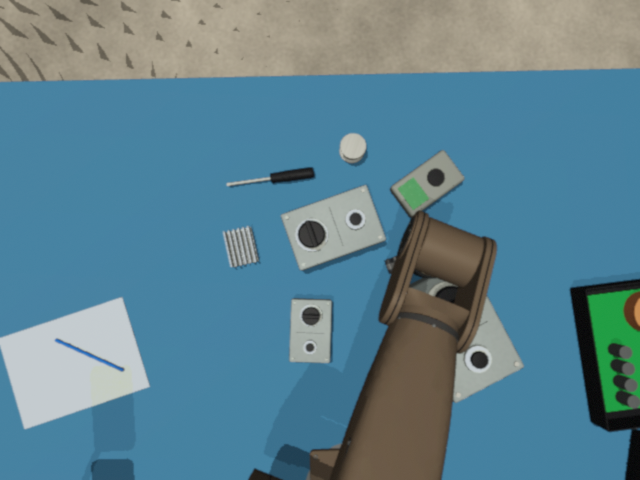

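The final pictures show the station and bystanders where they were, and the reset button is up. The bar is untwisted in the top view at (312,235). The arm is clear of everything.

```bash
python3 -c "
from h import *
st();print(manip.hand_in());st()"
```

```text
t 12.5 tcp [ 515.32 -106.76  222.81] tip z 205.81 yaw 18.54 tilt 0.28 F [-0.4  0.6 -0.1] stn-rel stop x,y -108.9 -160.14 grip -0.002
the job is handed in; nothing more can be done
None
the job is handed in; nothing more can be done
```

I did all three steps in order on the middle-sized station (measured 130 × 200 mm) with closed fingertips and handed the job in at 12.5 s. The hand-in gives no verdict.

- **Stop button pressed:** I pressed the button to its hard stop (tip z 96 mm) and lifted off. The side picture showed it staying in.
- **Stop button released:** I pushed the +x end of the bar towards -y until it had clearly turned past the release point, then backed off. The picture showed the button out again and the bar back to untwisted.
- **Reset button:** I pressed it fully down (tip z 76 mm, about 14 N up) and let it come back up.

**Last checks:** the final top view shows the station and bystanders at their starting pixels and the bar untwisted. The reset button looks up in the side view. In that last side picture the gripper hid the stop button. That it is out rests on the picture taken just before the reset press, and nothing touched it after that. The highest tool force I read after any move was about 15 N. I saw no check fail or disagree.

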